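# Load a slide cassette up the scanner ramp

### The job

Load the white slide cassette into the slide scanner: set it on the bare lower part of the ramp with its nose up the slope, let go of it there, then push it from behind up between the rails until it is fully home against the sprung stop under the hood. Push gently by feel, so that the stop's buffer hardly gives and is never driven far in, and leave the cassette resting against it without disturbing the other things on the bench.

Things in the scene. Friction and masses are not known exactly. Their poses are not given: they have to be found in the camera images.
- ramp: Fixed metal loading ramp, white hood over its upper end; place and yaw vary. Origin on the worktop, x level towards the high end, y left, z up. The deck is a plane 130 mm wide rising towards +x at 0.14 rad. With u measured up the slope from the foot edge, its surface is at x = -0.160 + u*cos(0.14), z = 0.010 + u*sin(0.14), u = 0 to 0.330 m. All u below are in m.
- foot (a point): Middle of the deck's foot edge, on its surface (u = 0), axes as the ramp's. From here to u = 0.122 the deck is bare; this is where the cassette is set down.
- rail_mouth (a point): On the deck's centre line at u = 0.122, where the two rails (16 mm high) begin, axes as the ramp's. They are about 110 mm apart here, close in to 91 mm apart by u = 0.178 and then run straight and parallel.
- hood_mouth (a point): On the deck's centre line at u = 0.238 under the hood's front edge, axes as the ramp's. The hood is 117 mm wide, its roof 55 mm (underside) to 60 mm (top) above the deck. Inside, on the centre line, is the stop. The rest face of its buffer is anywhere from u = 0.256 to 0.292: it is clamped differently every time, is not reported and must be felt.
- cassette: Loose white slide cassette (0.33 to 0.55 kg), an open tray with glass slides. Origin: centre of its underside, x towards its nose, z up. 130 mm long (x -65 to 65), 86 mm wide, 34 mm high; rear face flat, the last 14 mm at the nose 70 mm wide and 28 mm high. Starts flat on the worktop right of the ramp. Stays put on the slope by friction; pushing it up the deck takes 2 to 6 N.
- fin (a point): Middle of the top of the cassette's upright grip fin, 22 mm behind its origin and 64 mm above its underside; axes as the cassette's. The fin is 40 mm long in x, 16 mm thick in y, and stands up 30 mm from the tray's top.
- nose (a point): Middle of the cassette's nose, 65 mm ahead of its origin and 15 mm above its underside; axes as the cassette's.
- tongue (a joint): Soft brass sensing tongue that stands 4 mm out of the buffer's face (m): 0 when free, 0.004 when the cassette's nose touches the buffer; more than 0.003 counts as home. Pressing it takes under 1 N, and the cassette's own friction holds it in.
- buffer (a joint): Travel of the sprung rubber buffer of the stop (m): 0 at rest, grows as it is pushed in, 0.008 at its end. It starts to give at 4 N and then takes 1.2 N more for each mm, and springs back to 0 when released. More than 0.004 counts as driven in too far.
- petri: Bystander: covered petri dish, 91 mm across, 16 mm high; origin at the centre of its underside.
- cup: Bystander: white specimen cup, 78 mm across, 96 mm high; origin at the centre of its underside.
- flask: Bystander: conical flask, 64 mm across, 104 mm high; origin at the centre of its underside.
- dropper: Bystander: dropper bottle, 31 mm across, 100 mm high; origin at the centre of its underside.
- clock: Bystander: small white bench timer, 66 x 66 x 19 mm; origin at the centre of its underside.
Not all that is in view belongs to the job. Leave any green or turquoise look-alike of the cassette alone.

How it is judged:
By the outcome, as a careful person would: the job done as asked, in the order asked, and still so for the second after the job is handed in, with the robot touching nothing.
It also fails if it takes over 51 s, if anything falls off the work surface, if the arm or the gripper's body presses on something with over 40 N, if the wrist force passes 120 N, or if a joint passes its speed limit or range.

### The arm

A 7-joint arm with a two-finger parallel gripper is mounted at the origin on a cart in front of the work surface, level with it; the furniture and walls round the work are solid. World frame = base frame: x ahead of the robot, y to its left, z up, the work surface at z = 0. Lengths are in m, angles in rad, forces in N, time in s.
With the tool pointing down it reaches from about 0.4 to 0.85 m from the base axis. Payload 4.4 kg.
Tool frame: the origin (TCP) lies on the front face of the gripper's body, between the roots of the fingers; the fingertips stand 97 mm ahead of it and the grasp point (between the pads) lies 78 mm ahead of it; z points along the fingers, y is the line along which they close (so a half turn about z gives the same grasp; the last joint's range is limited). The gripper opens to 94 mm and grips with 3 to 60 N. Pads are 16 mm wide; open, the fingers measure 119 mm over their backs; the gripper's body (75 mm by 177 mm) begins 78 mm behind the grasp point.
Start: joints at [1.163, 0.628, 0.038, 1.517, -0.027, 0.996, -0.02], TCP at [0.218, -0.612, 0.303] pointing down, gripper open.
Joint ranges: [-3.06, 3.06], [-0.37, 2.12], [-1.25, 1.32], [0.18, 2.47], [-1.1, 4.24], [0.23, 1.98], [-2.94, 2.94]. Speed limits (rad/s): [2.57, 2.57, 3.14, 3.14, 3.14, 3.14, 3.14].

### API

Orientations are given as [roll, pitch, yaw] about the fixed x, y, z axes, in that order (R = Rz(yaw) Ry(pitch) Rx(roll)).
In Python, from station import robot gives the robot as it stands.
- The arm moves only by the shell command python3 -m inch 'ROWS' [FORCE]. ROWS is JSON, a list of rows, each an object of numbers: "x", "y", "z": the shift along the world's x, y, z as a fraction of full scale; "yaw": the turn about the world's z as a fraction of full scale; "claw": the gripper's target within -1 to 1 (shut at 1, half-way at 0, fully open at -1). In form: [{"x": .., "y": .., "z": .., "yaw": .., "claw": ..}, ...]. A call has 1 to 20 rows; each row shifts and turns the commanded pose from where the row before left it; what a row does not reach is not made up. Full scale, the value 1, is 0.02 m for a shift and 0.08 rad for a turn. A row lasts 1/8 s, in which the tool goes at most 62.5 mm and 10.7 degrees, less where a joint would pass 70% of its speed; a pose out of reach is approached as far as the arm can. A call with a number of a shift or a turn outside -1 to 1 is refused whole. A call with a gripper value outside its range is refused whole. The fingers move at their own pace and stop on an object; FORCE is the grip in N (left out, the last holds). Time passes only in rows, so rows that do not move let the fingers close. It gives the time, the measured TCP pose, the force, the opening and the grip force at its end, in the units of the state.
- robot.sense(): the state, without advancing time (a new reading comes with each control period).
- robot.snapshot(name): name is "scene" or "side" or "wrist"; returns the picture (384x512x3 uint8, red, green, blue); there is no depth.
- robot.get_calibration(name): a dict with "vfov" (degrees; the focal length in pixels is half the picture's height over the tangent of half this angle, whatever the lens; pixels are square), "cx", "cy" (the principal point, pixels), "R" (3x3) and "t" (3): a world point X has camera coordinates R X + t. Camera axes: x right, y down, z forward; pixel columns grow to the right and rows downward; lengths in m; the calibration is good to about 2 mm. A picture is of the moment at which its call begins: read the wrist's pose just before it. get_calibration takes no time and is no camera call; for the wrist camera it gives the pose at the moment of the call.
- robot.close_job(): hands the job in; it is judged then, once.
The state is a dict: "clock": time; "joints": joint angles; "qvel": joint speeds; "joint_efforts": joint torques, N m; "tcp_pos": TCP position; "tcp_rot": TCP orientation; "ft_force": force on the tool from outside, world axes, zero at the start; "moment": the same for the moment, N m; "finger_gap": finger opening in m; "grip_force": force on a finger pad.
Only numpy, scipy, OpenCV 4.12 (cv2) and the standard library are available. Lean on these libraries where they do the work, as an engineer would, in place of code of your own. Each camera call takes 0.05 s, during which the arm holds its last target. There are 200 camera calls.

## Working session

There is one attempt and no reset: what is moved stays moved. The work goes in short steps, Python scripts to look and compute and a shell command to move; the robot and the scene stay as the last step left them, time stands still between calls to the robot, and variables do not carry over. Pictures are saved under pics/ and viewed, at most 12 in all, crops included, and the job is handed in when it is done.

```bash
mkdir -p pics
cat > h.py <<'E'
import numpy as np,cv2
from station import robot
def snap(n,f):
    c=robot.get_calibration(n); im=np.array(robot.snapshot(n)); cv2.imwrite(f'pics/{f}.png',im[:,:,::-1]); np.savez(f'pics/{f}.npz',im=im,vfov=c['vfov'],cx=c['cx'],cy=c['cy'],R=c['R'],t=c['t']); return im
def ray(f,uv):
    c=np.load(f'pics/{f}.npz'); fl=192/np.tan(np.radians(float(c['vfov'])/2))
    d=np.array([(uv[0]-c['cx'])/fl,(uv[1]-c['cy'])/fl,1]); R=c['R']
    return -R.T@c['t'],R.T@d
def at(f,uv,z):
    o,d=ray(f,uv); return o+d*(z-o[2])/d[2]
def proj(f,X):
    c=np.load(f'pics/{f}.npz'); fl=192/np.tan(np.radians(float(c['vfov'])/2))
    p=c['R']@np.array(X)+c['t']; return p[:2]/p[2]*fl+[c['cx'],c['cy']]
E
python3 - <<'E'
from h import *
a=snap('scene','a');b=snap('side','b');w=snap('wrist','w')
m=np.hstack([a,b]); cv2.imwrite('pics/ab.png',cv2.resize(m,(800,300))[:,:,::-1])
for n in('scene','side','wrist'):
    c=robot.get_calibration(n);print(n,c['vfov'],-np.array(c['R']).T@c['t'])
s=robot.sense();print(s['clock'],s['tcp_pos'],s['tcp_rot'],s['ft_force'],s['finger_gap'])
E
```

```text
scene 47.37019435378515 [0.12057089 0.7680655  0.98984692]
side 47.27000679533903 [0.11770333 1.20798738 1.20068202]
wrist 69.12110522166675 [ 0.28088303 -0.58944529  0.38281573]
0.15 [ 0.21776704 -0.61206825  0.3019852 ] [-3.14019725e+00  7.48438337e-06  3.41750630e-01] [ 0.45503862  0.29333103 -0.01360837] 0.09424868269629617
```

View pics/a.png

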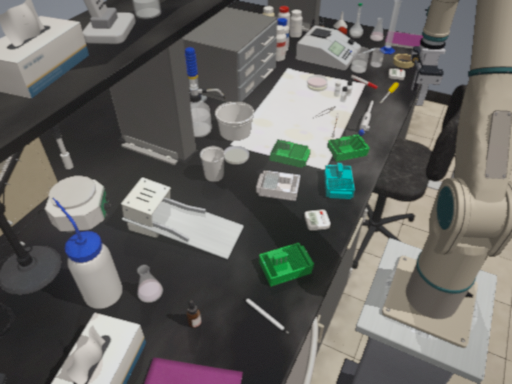

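View pics/b.png

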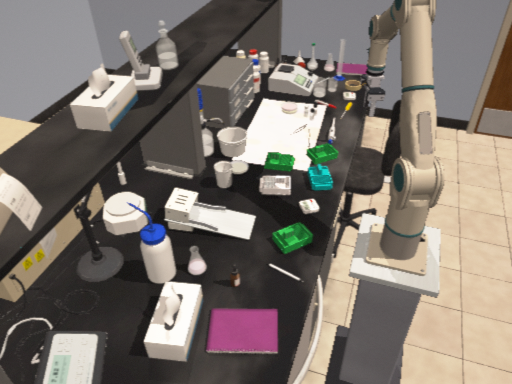

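The scene view shows the ramp, with its hood at (150,205) and its foot at about (230,240). Candidates for the cassette are white (278,185), green (290,152), (348,148) and (286,263), turquoise (340,181), and the small white clock (317,220). I choose the white one at (278,185) and check it in a crop.

Run:
```python
from h import *
a=cv2.imread('pics/a.png')[125:275,110:330];cv2.imwrite('pics/c.png',cv2.resize(a,None,fx=3.6,fy=3.6,interpolation=cv2.INTER_CUBIC))
b=cv2.imread('pics/b.png')[145:250,150:325];cv2.imwrite('pics/d.png',cv2.resize(b,None,fx=4.5,fy=4.5,interpolation=cv2.INTER_CUBIC))
```

```text
(no output)
```

View pics/c.png

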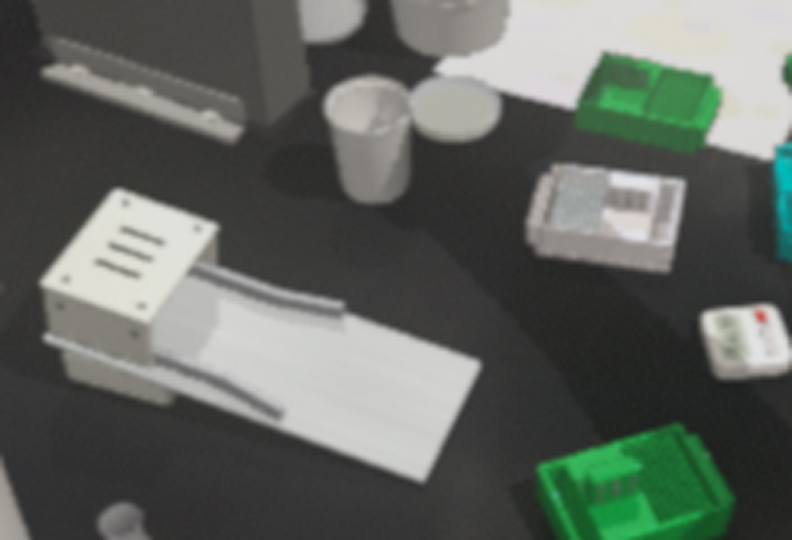

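View pics/d.png

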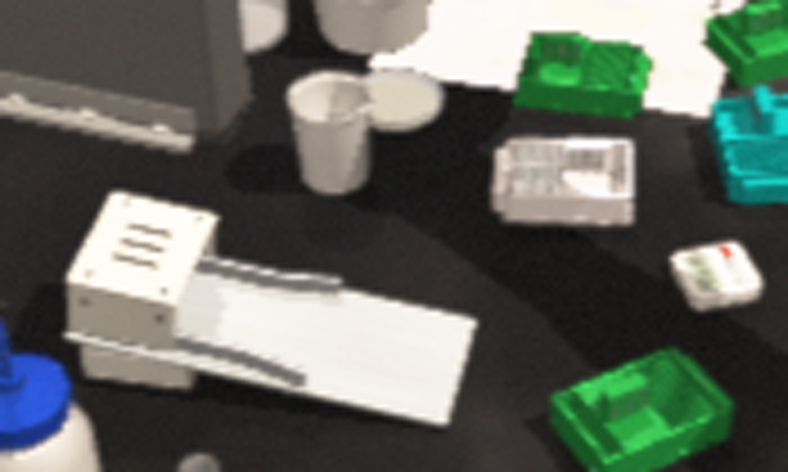

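The white open tray (crop c at about (608,215), fin at about (630,195), narrow nose at the left) is the cassette. The ramp's foot corners are at (481,364) and (424,482) in that crop, and the hood is at the left.

Run:
```python
from h import *
C=lambda p:(p[0]/3.6+110-.36,p[1]/3.6+125-.36)
D=lambda p:(p[0]/4.5+150-.4,p[1]/4.5+145-.4)
def P(n,f,pts,z):
    g=[at(f,p,z)[:2] for p in pts]; print(n,np.round(g,4).tolist()); return g
for f,K,foot in(('a',C,[(481,364),(424,482)]),('b',D,[(477,320),(448,425)])):
    g=P('foot '+f,f,[K(p) for p in foot],.010)
    d=g[0]-g[1]; print(' mid',(g[0]+g[1])/2,'w',np.linalg.norm(d),'normal yaw',np.arctan2(d[1],d[0])+np.pi/2)
P('cass a',f:='a',[C(p) for p in[(685,178),(668,247),(555,166),(538,232)]],.034)
P('cass b','b',[D(p) for p in[(635,140),(633,203),(505,139),(500,205)]],.034)
P('hood a','a',[C(p) for p in[(118,188),(218,228),(150,322),(42,283)]],.010+.238*.14+.060)
o=P('bystand a z0','a',[C(p) for p in[(375,190),(455,115),(740,345)]],0.)
# side edge of deck: lower left/right at crop
```

```text
foot a [[0.5492, 0.0016], [0.5311, 0.1298]]
 mid [0.54013861 0.06573845] w 0.12947983071480226 normal yaw 0.14084371029573206
foot b [[0.5448, 0.0031], [0.5266, 0.1318]]
 mid [0.5357201  0.06747118] w 0.12993175034486407 normal yaw 0.14083483494915794
cass a [[0.4793, -0.2657], [0.4573, -0.1746], [0.5929, -0.2268], [0.5672, -0.1402]]
cass b [[0.4731, -0.2598], [0.4498, -0.1672], [0.5929, -0.223], [0.5662, -0.1267]]
hood a [[0.875, 0.0379], [0.7713, 0.0405], [0.7569, 0.1521], [0.8588, 0.1563]]
bystand a z0 [[0.7456, -0.1545], [0.7321, -0.2864], [0.3673, -0.1251]]
```

```bash
python3 -m inch '[{"x":0.65,"y":1,"claw":-1},{"x":0.65,"y":1},{"x":0.65,"y":1},{"x":0.65,"y":1},{"x":0.65,"y":1},{"x":0.65,"y":1},{"x":0.65,"y":1},{"x":0.65,"y":1},{"x":0.65,"y":1},{"x":0.65,"y":1},{"x":0.65,"y":1},{"x":0.65,"y":1},{"x":0.65,"y":1},{"x":0.65,"y":1},{"x":0.65,"y":1},{"x":0.65,"y":1},{"x":0.65,"y":1},{"x":0.65,"y":1},{"x":0.65,"y":1},{"x":0.65,"y":1}]' 20
python3 - <<'E'
from h import *
w=snap('wrist','w1');s=robot.sense();print(s['clock'],s['tcp_pos'],s['tcp_rot'],s['ft_force'])
E
```

```text
0.2 [ 0.21781745 -0.61213163  0.30210332] [-3.14043864e+00 -3.04798512e-06  3.41848743e-01] [-0.65819807 -0.36649002  0.41116346]invalid input
```

View pics/w1.png

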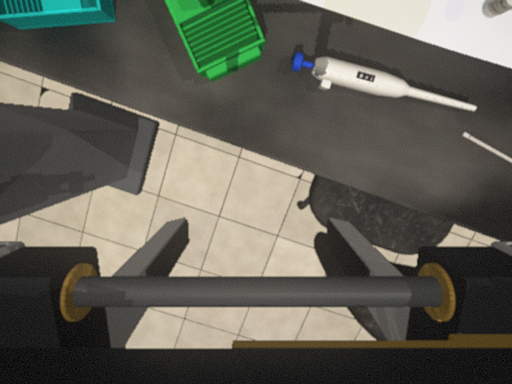

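The row form was refused, so the arm did not move. This wrist picture still shows the start: turquoise at (60,10), green at (215,40), fingers at the bottom. I'll write all the keys in each row.

```bash
python3 -m inch '[{"x":0.65,"y":1,"z":0,"yaw":0,"claw":-1},{"x":0.65,"y":1,"z":0,"yaw":0,"claw":-1},{"x":0.65,"y":1,"z":0,"yaw":0,"claw":-1},{"x":0.65,"y":1,"z":0,"yaw":0,"claw":-1},{"x":0.65,"y":1,"z":0,"yaw":0,"claw":-1},{"x":0.65,"y":1,"z":0,"yaw":0,"claw":-1},{"x":0.65,"y":1,"z":0,"yaw":0,"claw":-1},{"x":0.65,"y":1,"z":0,"yaw":0,"claw":-1},{"x":0.65,"y":1,"z":0,"yaw":0,"claw":-1},{"x":0.65,"y":1,"z":0,"yaw":0,"claw":-1},{"x":0.65,"y":1,"z":0,"yaw":0,"claw":-1},{"x":0.65,"y":1,"z":0,"yaw":0,"claw":-1},{"x":0.65,"y":1,"z":0,"yaw":0,"claw":-1},{"x":0.65,"y":1,"z":0,"yaw":0,"claw":-1},{"x":0.65,"y":1,"z":0,"yaw":0,"claw":-1},{"x":0.65,"y":1,"z":0,"yaw":0,"claw":-1},{"x":0.65,"y":1,"z":0,"yaw":0,"claw":-1},{"x":0.65,"y":1,"z":0,"yaw":0,"claw":-1},{"x":0.65,"y":1,"z":0,"yaw":0,"claw":-1}]' 20
python3 - <<'E'
from h import *
w=snap('wrist','w2');s=robot.sense();print(s['clock'],s['tcp_pos'],s['tcp_rot'],s['ft_force'])
E
```

```text
clock: 2.58
tcp_pos: [0.4653, -0.231, 0.3028]
tcp_rot: [3.141, -0.0, 0.342]
ft_force: [-1.4, -0.1, 0.3]
finger_gap: 0.0942
grip_force: 0.0
2.625 [ 0.46738509 -0.22764168  0.30278649] [-3.14020671e+00 -2.52767434e-03  3.46592712e-01] [ 2.11904065  2.66340615 -0.27744663]
```

View pics/w2.png

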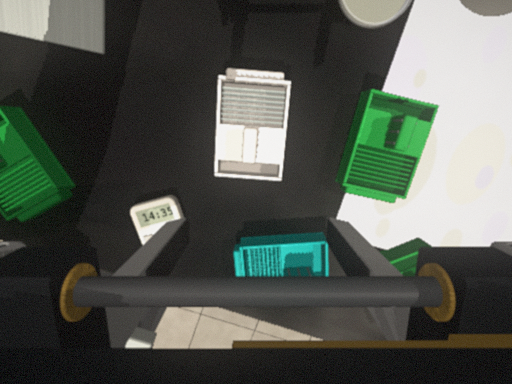

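The wrist view shows the cassette squarely: rim corners at (219,76), (291,80), (282,180) and (215,178), fin top at about (250,144), nose up the picture. Turquoise lies behind it at (282,255), and the clock is at (157,215).

Run:
```python
from h import *
g=[at('w2',p,.034)[:2] for p in[(219,76),(291,80),(282,180),(215,178)]];print(np.round(g,4))
d=lambda a,b:np.arctan2(*(a-b)[::-1]); print('yaw',d(g[0],g[3]),d(g[1],g[2]), d(g[3],g[2])-np.pi/2,'mid rear',(g[2]+g[3])/2,'len',np.linalg.norm(g[0]-g[3]))
for p in[(250,128),(250,144),(250,160)]:print(at('w2',p,.064))
c=np.load('pics/w2.npz')['im'][120:168,225:275].astype(int).sum(2)//3
print(c[::4,::3])
```

```text
[[ 0.5702 -0.1457]
 [ 0.5944 -0.2266]
 [ 0.4796 -0.2589]
 [ 0.4534 -0.1778]]
yaw 0.2686537952593401 0.2746022792186236 0.31234320205464106 mid rear [ 0.46649796 -0.21836942] len 0.12114082176041648
[ 0.52675178 -0.20009208  0.064     ]
[ 0.5101853  -0.20588677  0.064     ]
[ 0.49317708 -0.21183598  0.064     ]
[[187 186 197 195 193 193 195 192 195 192 186 176 174 166 160 156 157]
 [228 225 198 178 178 165 165 160 160 168 158 156 167 168 155 158 160]
 [242 242 243 243 241 241 231 214 210 203 194 210 245 244 242 232 228]
 [241 238 238 238 239 240 207 241 243 242 243 189 243 243 244 243 243]
 [240 241 240 238 239 239 205 242 242 244 241 232 243 242 242 241 242]
 [242 238 238 239 239 239 215 243 243 243 237 221 243 243 242 241 243]
 [240 237 240 240 239 239 219 244 241 244 229 220 243 243 242 243 243]
 [243 239 238 239 241 240 232 243 243 243 224 244 243 243 243 244 243]
 [242 239 240 240 239 240 232 242 242 244 220 241 243 242 243 242 242]
 [240 239 240 239 240 234 235 244 244 244 196 245 242 242 244 243 242]
 [196 205 206 216 228 237 238 245 243 242 222 244 244 245 243 244 243]
 [186 188 187 190 187 186 191 187 183 175 183 187 170 158 162 155 170]]
```

```bash
python3 -m inch '[{"x":0.7,"y":0.4,"z":0,"yaw":-0.3,"claw":-0.2},{"x":0.7,"y":0.4,"z":-0.4,"yaw":-0.3,"claw":-0.2},{"x":0.7,"y":0.5,"z":-0.8,"yaw":0,"claw":-0.2},{"x":0,"y":0,"z":-1,"yaw":0,"claw":-0.2},{"x":0,"y":0,"z":-1,"yaw":0,"claw":-0.2},{"x":0,"y":0,"z":-1,"yaw":0,"claw":-0.2},{"x":0,"y":0,"z":-1,"yaw":0,"claw":-0.2},{"x":0,"y":0,"z":-1,"yaw":0,"claw":-0.2},{"x":0,"y":0,"z":-0.5,"yaw":0,"claw":-0.2},{"x":0,"y":0,"z":0,"yaw":0,"claw":-0.2}]' 20
python3 - <<'E'
from h import *
w=snap('wrist','w3');s=robot.sense();print(s['clock'],s['tcp_pos'],s['tcp_rot'],s['ft_force'])
E
```

```text
clock: 3.88
tcp_pos: [0.5065, -0.2061, 0.1679]
tcp_rot: [-3.141, 0.001, 0.294]
ft_force: [0.4, 0.0, -0.7]
finger_gap: 0.0561
grip_force: 0.0
3.925 [ 0.50693187 -0.20631298  0.16854561] [-3.14143675e+00  2.20614563e-04  2.94004653e-01] [ 0.67255379 -0.17444034 -0.31039757]
```

View pics/w3.png

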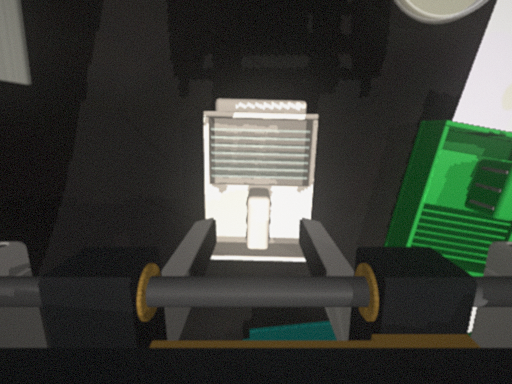

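The fin at (258,222) sits centred and square between the fingers. Working out its lengthwise offset next.

Run:
```python
from h import *
for p in[(258,192),(258,248)]:print(at('w3',p,.064))
g=[at('w3',p,.034)[:2] for p in[(206,115),(317,118),(211,258),(306,259)]];print(np.round(g,4))
d=lambda a,b:np.arctan2(*(a-b)[::-1]);print(d(g[0],g[2]),d(g[1],g[3]),d(g[2],g[3])-np.pi/2, (g[0]+g[1])/2)
```

```text
[ 0.53073964 -0.19881313  0.064     ]
[ 0.49154969 -0.21072799  0.064     ]
[[ 0.569  -0.147 ]
 [ 0.5908 -0.2263]
 [ 0.4586 -0.1796]
 [ 0.4809 -0.256 ]]
0.2877836389513387 0.2638381315545911 0.28384577642642994 [ 0.57989387 -0.18665173]
```

```bash
python3 -m inch '[{"x":0.2,"y":0.05,"z":-0.6,"yaw":-0.1,"claw":0},{"x":0,"y":0,"z":-0.6,"yaw":0,"claw":0},{"x":0,"y":0,"z":-0.45,"yaw":0,"claw":0},{"x":0,"y":0,"z":0,"yaw":0,"claw":0.7},{"x":0,"y":0,"z":0,"yaw":0,"claw":1},{"x":0,"y":0,"z":0,"yaw":0,"claw":1},{"x":0,"y":0,"z":0,"yaw":0,"claw":1},{"x":0,"y":0,"z":0,"yaw":0,"claw":1}]' 25; python3 -m inch '[{"x":0,"y":0,"z":0.5,"yaw":0,"claw":1},{"x":0,"y":0,"z":0.8,"yaw":0,"claw":1},{"x":0,"y":0,"z":1,"yaw":0,"claw":1},{"x":0,"y":0,"z":1,"yaw":0,"claw":1}]'
```

```text
clock: 4.92
tcp_pos: [0.5111, -0.2055, 0.136]
tcp_rot: [3.141, -0.001, 0.286]
ft_force: [-0.3, 0.3, 2.0]
finger_gap: 0.0156
grip_force: 25.0
clock: 5.42
tcp_pos: [0.5108, -0.2054, 0.2031]
tcp_rot: [3.141, -0.0, 0.286]
ft_force: [0.5, -0.5, -4.2]
finger_gap: 0.0156
grip_force: 25.0
```

```bash
python3 -m inch '[{"x":0.2,"y":0.5,"z":0.5,"yaw":-0.1,"claw":1},{"x":0.2,"y":0.8,"z":0.5,"yaw":-0.1,"claw":1},{"x":0.2,"y":1,"z":0,"yaw":-0.1,"claw":1},{"x":0.2,"y":1,"z":0,"yaw":-0.2,"claw":1},{"x":0.2,"y":1,"z":0,"yaw":-0.2,"claw":1},{"x":0.3,"y":1,"z":0,"yaw":-0.2,"claw":1},{"x":0.3,"y":1,"z":0,"yaw":-0.2,"claw":1},{"x":0.3,"y":1,"z":0,"yaw":-0.2,"claw":1},{"x":0.3,"y":1,"z":0,"yaw":-0.1,"claw":1},{"x":0.2,"y":1,"z":0,"yaw":-0.1,"claw":1},{"x":0.2,"y":1,"z":0,"yaw":-0.1,"claw":1},{"x":0.2,"y":1,"z":0,"yaw":-0.1,"claw":1},{"x":0.2,"y":1,"z":0,"yaw":-0.1,"claw":1},{"x":0.2,"y":1,"z":0,"yaw":0,"claw":1},{"x":0.1,"y":0.6,"z":0,"yaw":0,"claw":1},{"x":0,"y":0,"z":0,"yaw":0,"claw":1},{"x":0,"y":0,"z":0,"yaw":0,"claw":1}]'
python3 - <<'E'
from h import *
w=snap('wrist','w4');b=snap('side','b4');s=robot.sense();print(s['clock'],s['tcp_pos'],s['tcp_rot'],s['ft_force'])
b=b[140:260,150:310];b=cv2.resize(b,(512,384),interpolation=cv2.INTER_CUBIC)
cv2.imwrite('pics/e.png',cv2.resize(np.vstack([w,b]),(400,600))[:,:,::-1]); print([at('w2',p,.01) for p in[(104,52)]])
E
```

```text
clock: 7.55
tcp_pos: [0.5767, 0.0715, 0.2216]
tcp_rot: [3.141, 0.001, 0.141]
ft_force: [-0.2, -0.5, -3.4]
finger_gap: 0.0157
grip_force: 25.0
7.65 [0.57675968 0.07133493 0.22164692] [3.14087179e+00 3.91089704e-04 1.40128546e-01] [-0.0283099   0.75264648 -4.89367691]
[array([ 5.51838200e-01, -6.49206616e-05,  1.00000000e-02])]
```

View pics/w4.png

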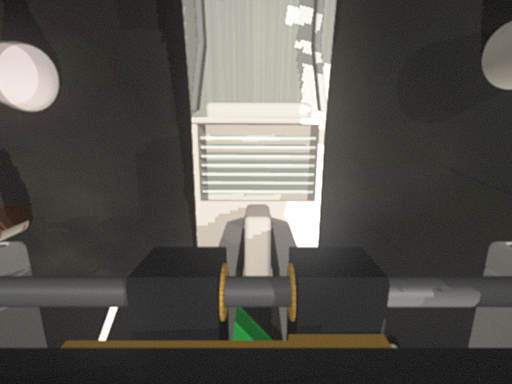

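The wrist view shows the cassette's nose at (259,110), square between the two rails, with mouths at about (197,108) and (325,108). The deck edges are at columns 184 and 336.

Run:
```python
from h import *
y=.141; o=np.array([.538,.0665]); ex=np.array([np.cos(y),np.sin(y)]);ey=np.array([-ex[1],ex[0]])
im=np.load('pics/w4.npz')['im'].astype(int)
def L(p,h):
    c,d=ray('w4',p)  # intersect plane z = .010+x*tan(.14)+h/cos
    n=np.array([*(-np.tan(.14)*ex),1]); k=.010+h/np.cos(.14)-np.tan(.14)*(o@ex)
    P=c+d*(k-n@c)/(n@d); q=P[:2]-o; return np.round([q@ex/np.cos(.14),q@ey],4)
print('rail mouth',L((197,108),.016),L((325,108),.016))
print('edges',L((184,30),0),L((336,30),0), L((187,90),0),L((333,90),0))
print(im[30,176:212].sum(1)//3); print(im[30,310:345].sum(1)//3); print('foot corner',L((0,0),0))
```

```text
rail mouth [0.1253 0.0532] [ 0.1253 -0.0604]
edges [0.1904 0.0626] [ 0.1904 -0.0678] [0.1422 0.0645] [ 0.1423 -0.0701]
[ 33  42  42  40  38  39  37  59  99 138 147 147 150 146 148 145 146 150
 146 140 137 144 156 157 162 155 136 110 103 122 162 176 181 179 176 174]
[153 143 116 100 127 184 216 215 212 200 168 154 162 181 183 185 178 178
 178 180 183 183 181 147  80  57  48  53  54  59  64  60  62  58  57]
foot corner [0.212  0.2131]
```

```bash
python3 -m inch '[{"x":0.15,"y":-0.15,"z":-0.4,"yaw":0,"claw":1},{"x":0,"y":0,"z":-0.8,"yaw":0,"claw":1},{"x":0,"y":0,"z":-0.8,"yaw":0,"claw":1},{"x":0,"y":0,"z":-0.5,"yaw":0,"claw":1},{"x":0,"y":0,"z":-0.2,"yaw":0,"claw":1},{"x":0,"y":0,"z":0,"yaw":0,"claw":1}]'; python3 -m inch '[{"x":0,"y":0,"z":-0.1,"yaw":0,"claw":1},{"x":0,"y":0,"z":-0.1,"yaw":0,"claw":1},{"x":0,"y":0,"z":-0.1,"yaw":0,"claw":1},{"x":0,"y":0,"z":0,"yaw":0,"claw":1}]' 8
```

```text
clock: 8.4
tcp_pos: [0.5799, 0.0696, 0.1674]
tcp_rot: [3.142, 0.0, 0.142]
ft_force: [-0.3, -0.5, -3.6]
finger_gap: 0.0157
grip_force: 25.0
clock: 8.9
tcp_pos: [0.5797, 0.0696, 0.1618]
tcp_rot: [-3.142, 0.0, 0.142]
ft_force: [-1.0, 0.1, -2.0]
finger_gap: 0.0157
grip_force: 8.0
```

Contact is starting, so I lower on with a light grip and let the cassette pitch in the pads.

```bash
python3 -m inch '[{"x":0,"y":0,"z":-0.1,"yaw":0,"claw":1},{"x":0,"y":0,"z":-0.1,"yaw":0,"claw":1},{"x":0,"y":0,"z":-0.1,"yaw":0,"claw":1},{"x":0,"y":0,"z":0,"yaw":0,"claw":1}]' 5;  python3 -m inch '[{"x":0,"y":0,"z":-0.1,"yaw":0,"claw":1},{"x":0,"y":0,"z":-0.1,"yaw":0,"claw":1},{"x":0,"y":0,"z":0,"yaw":0,"claw":1}]' 4
```

```text
clock: 9.4
tcp_pos: [0.58, 0.0696, 0.1554]
tcp_rot: [3.142, -0.0, 0.142]
ft_force: [-1.0, -0.6, -3.2]
finger_gap: 0.0158
grip_force: 5.0
clock: 9.78
tcp_pos: [0.5802, 0.0696, 0.1518]
tcp_rot: [3.142, -0.001, 0.142]
ft_force: [-2.0, -1.0, -0.7]
finger_gap: 0.0157
grip_force: 4.0
```

```bash
python3 -m inch '[{"x":0,"y":0,"z":-0.1,"yaw":0,"claw":1},{"x":0,"y":0,"z":0,"yaw":0,"claw":1}]' 3; python3 -m inch '[{"x":0,"y":0,"z":0,"yaw":0,"claw":0.4},{"x":0,"y":0,"z":0,"yaw":0,"claw":0.2},{"x":0,"y":0,"z":0,"yaw":0,"claw":0.2},{"x":0,"y":0,"z":0.5,"yaw":0,"claw":0.2},{"x":0,"y":0,"z":1,"yaw":0,"claw":0},{"x":0,"y":0,"z":1,"yaw":0,"claw":0},{"x":-0.2,"y":0,"z":1,"yaw":0,"claw":0},{"x":-1,"y":-0.15,"z":0.5,"yaw":0,"claw":0},{"x":-1,"y":-0.15,"z":0,"yaw":0,"claw":0},{"x":-1,"y":-0.15,"z":0,"yaw":0,"claw":0},{"x":0,"y":0,"z":0,"yaw":0,"claw":0},{"x":0,"y":0,"z":0,"yaw":0,"claw":0}]'
python3 - <<'E'
from h import *
w=snap('wrist','w5');s=robot.sense();print(s['clock'],s['tcp_pos'],s['tcp_rot'],s['ft_force'])
E
```

```text
clock: 10.02
tcp_pos: [0.5809, 0.0697, 0.1501]
tcp_rot: [3.142, -0.002, 0.142]
ft_force: [0.1, 0.5, 3.0]
finger_gap: 0.016
grip_force: 3.0
clock: 11.52
tcp_pos: [0.5169, 0.0608, 0.2302]
tcp_rot: [-3.142, -0.002, 0.142]
ft_force: [0.3, 0.1, -0.6]
finger_gap: 0.0473
grip_force: 0.0
11.575 [0.51699439 0.06080257 0.23006798] [ 3.14158961e+00 -1.71071406e-03  1.41871434e-01] [ 0.80007077  0.13977503 -0.0604962 ]
```

View pics/w5.png

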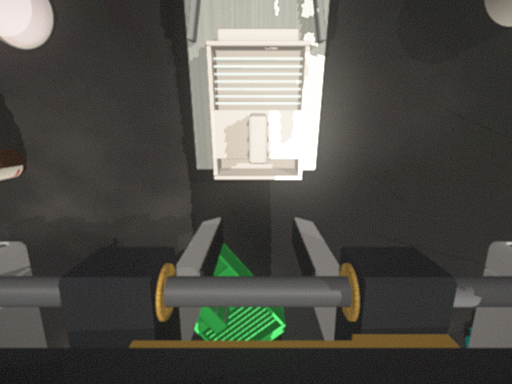

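The cassette is set on the bare deck and square to it. The deck's foot corners are at (198,170) and (317,170), the cassette's rear top edge at (214..302,179), and a green look-alike behind at (225,245) to (285,325).

Run:
```python
from h import *
g=[at('w5',p,.010) for p in[(198,170),(317,170)]]; m=(g[0]+g[1])/2; d=g[0]-g[1]; print('foot',m,np.linalg.norm(d),np.arctan2(d[1],d[0])-np.pi/2)
g=[at('w5',p,.045) for p in[(214,179),(302,179)]]; m=(g[0]+g[1])/2; d=g[0]-g[1]; print('rear top',m,np.linalg.norm(d),np.arctan2(d[1],d[0])-np.pi/2)
print('front',sum(at('w5',p,.06) for p in[(208,43),(314,43)])/2)
a=np.load('pics/a.npz')['im'].astype(int); 
hsv=cv2.cvtColor(np.load('pics/a.npz')['im'],cv2.COLOR_RGB2HSV); k=cv2.inRange(hsv,(45,100,40),(80,255,255)); 
for c in cv2.findContours(k,0,2)[0]:
    if cv2.contourArea(c)>200:
        x,y,w,h=cv2.boundingRect(c); print((x,y,w,h)); q=c[:,0]
        if y>230: 
            P=np.array([at('a',p,.02)[:2] for p in q]); print('x range',P[:,0].min(),P[:,0].max(),'at y',P[P[:,0].argmax()],P[:,1].min(),P[:,1].max())
print([at('w5',p,.034) for p in[(222,243),(285,325)]])
```

```text
foot [0.5407378  0.06434041 0.01      ] 0.1293205424654627 0.1424040619740834
rear top [0.53705181 0.06332841 0.045     ] 0.08515850020388113 0.1424235393309965
front [0.65176784 0.07738637 0.06      ]
(259, 242, 56, 45)
x range 0.3028487346962698 0.4560563083357015 at y [0.45605631 0.08270196] -0.006559677285892018 0.1640220939023045
(271, 141, 39, 26)
(329, 134, 41, 27)
[array([0.46133893, 0.09114416, 0.034     ]), array([0.37134612, 0.00811851, 0.034     ])]
```

```bash
python3 -m inch '[{"x":-0.25,"y":0,"z":-0.5,"yaw":0,"claw":0},{"x":0,"y":0,"z":-1,"yaw":0,"claw":0},{"x":0,"y":0,"z":-1,"yaw":0,"claw":0},{"x":0,"y":0,"z":-1,"yaw":0,"claw":0},{"x":0,"y":0,"z":-1,"yaw":0,"claw":0},{"x":0,"y":0,"z":-0.75,"yaw":0,"claw":0},{"x":0,"y":0,"z":0,"yaw":0,"claw":0},{"x":0,"y":0,"z":0,"yaw":0,"claw":0}]'; python3 -m inch '[{"x":0.2,"y":0.03,"z":0.02,"yaw":0,"claw":0},{"x":0.2,"y":0.03,"z":0.02,"yaw":0,"claw":0},{"x":0.15,"y":0.02,"z":0.02,"yaw":0,"claw":0},{"x":0,"y":0,"z":0,"yaw":0,"claw":0}]';python3 -m inch '[{"x":0.2,"y":0.03,"z":0.03,"yaw":0,"claw":0},{"x":0.2,"y":0.03,"z":0.03,"yaw":0,"claw":0},{"x":0.2,"y":0.03,"z":0.03,"yaw":0,"claw":0},{"x":0.2,"y":0.03,"z":0.03,"yaw":0,"claw":0}]'
```

```text
clock: 12.58
tcp_pos: [0.5112, 0.0606, 0.1249]
tcp_rot: [3.142, -0.001, 0.142]
ft_force: [-0.2, 0.0, 0.9]
finger_gap: 0.0467
grip_force: 0.0
clock: 13.08
tcp_pos: [0.5223, 0.0623, 0.1261]
tcp_rot: [3.142, -0.001, 0.142]
ft_force: [0.5, -0.1, 0.4]
finger_gap: 0.0471
grip_force: 0.0
clock: 13.58
tcp_pos: [0.5372, 0.0645, 0.128]
tcp_rot: [-3.142, 0.002, 0.142]
ft_force: [-4.2, -1.3, 1.1]
finger_gap: 0.0471
grip_force: 1.8
```

```bash
python3 -m inch '[{"x":0.3,"y":0.043,"z":0.043,"yaw":0,"claw":0},{"x":0.3,"y":0.043,"z":0.043,"yaw":0,"claw":0},{"x":0.3,"y":0.043,"z":0.043,"yaw":0,"claw":0},{"x":0.3,"y":0.043,"z":0.043,"yaw":0,"claw":0},{"x":0.3,"y":0.043,"z":0.043,"yaw":0,"claw":0},{"x":0.3,"y":0.043,"z":0.043,"yaw":0,"claw":0}]'; python3 -m inch '[{"x":0.3,"y":0.043,"z":0.043,"yaw":0,"claw":0},{"x":0.3,"y":0.043,"z":0.043,"yaw":0,"claw":0},{"x":0.3,"y":0.043,"z":0.043,"yaw":0,"claw":0},{"x":0.2,"y":0.029,"z":0.029,"yaw":0,"claw":0},{"x":0.1,"y":0.014,"z":0.014,"yaw":0,"claw":0}]'
python3 - <<'E'
from h import *
w=snap('wrist','w6');s=robot.sense();print(s['clock'],s['tcp_pos'],s['tcp_rot'],s['ft_force'])
E
```

```text
clock: 14.32
tcp_pos: [0.5744, 0.0698, 0.1335]
tcp_rot: [3.142, -0.0, 0.142]
ft_force: [-2.6, 0.4, -1.1]
finger_gap: 0.0469
grip_force: 1.0
clock: 14.95
tcp_pos: [0.598, 0.0732, 0.1369]
tcp_rot: [-3.142, 0.0, 0.142]
ft_force: [-2.7, -0.6, -0.0]
finger_gap: 0.0471
grip_force: 1.2
15.0 [0.5982244  0.07323405 0.13693557] [ 3.14159074e+00 -2.57518796e-04  1.41715455e-01] [-1.58401843 -0.00842497 -0.97743897]
```

View pics/w6.png

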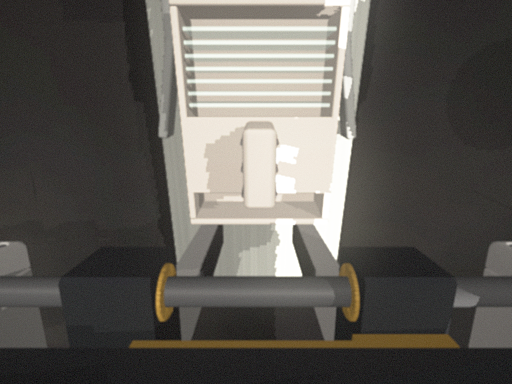

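The cassette is entering the rails straight: rear edge at row 220, rail mouths at (165,135) and (350,135), both fingertips behind it. I push on steadily, then slow down.

```bash
python3 -m inch '[{"x":0.2,"y":0.029,"z":0.028,"yaw":0,"claw":0},{"x":0.2,"y":0.029,"z":0.028,"yaw":0,"claw":0},{"x":0.2,"y":0.029,"z":0.028,"yaw":0,"claw":0},{"x":0.2,"y":0.029,"z":0.028,"yaw":0,"claw":0}]'; python3 -m inch '[{"x":0.2,"y":0.029,"z":0.028,"yaw":0,"claw":0},{"x":0.2,"y":0.029,"z":0.028,"yaw":0,"claw":0},{"x":0.2,"y":0.029,"z":0.028,"yaw":0,"claw":0},{"x":0.1,"y":0.014,"z":0.014,"yaw":0,"claw":0}]'
for i in 1; do python3 -m inch '[{"x":0.05,"y":0.007,"z":0.007,"yaw":0,"claw":0},{"x":0.05,"y":0.007,"z":0.007,"yaw":0,"claw":0},{"x":0.05,"y":0.007,"z":0.007,"yaw":0,"claw":0}]'; python3 -c "
from h import *
print(robot.sense()['ft_force'])"; done
```

```text
clock: 15.5
tcp_pos: [0.6141, 0.0756, 0.1391]
tcp_rot: [-3.142, 0.0, 0.142]
ft_force: [-3.5, -0.1, -0.1]
finger_gap: 0.0468
grip_force: 1.5
clock: 16.0
tcp_pos: [0.6282, 0.0776, 0.1411]
tcp_rot: [-3.142, -0.0, 0.142]
ft_force: [-3.8, -0.8, 0.9]
finger_gap: 0.0472
grip_force: 1.8
clock: 16.38
tcp_pos: [0.6308, 0.0779, 0.1415]
tcp_rot: [3.142, 0.0, 0.142]
ft_force: [-4.4, -0.3, 1.4]
finger_gap: 0.0473
grip_force: 1.9
[-4.37768054 -0.32321461  1.36614386]
```

```bash
python3 -m inch '[{"x":0.1,"y":0.014,"z":0.014,"yaw":0,"claw":0},{"x":0.1,"y":0.014,"z":0.014,"yaw":0,"claw":0}]'; python3 -m inch '[{"x":0.1,"y":0.014,"z":0.014,"yaw":0,"claw":0},{"x":0.1,"y":0.014,"z":0.014,"yaw":0,"claw":0}]' | grep -E 'pos|force'
python3 - <<'E'
from h import *
b=snap('wrist','w7')
g=np.array([[at('w7',(260,r),.01)[:2]] for r in(200,)]);print(g)
E
```

```text
clock: 16.62
tcp_pos: [0.635, 0.0785, 0.1421]
tcp_rot: [3.142, -0.0, 0.142]
ft_force: [-4.4, -0.8, 0.3]
finger_gap: 0.0471
grip_force: 2.0
tcp_pos: [0.6389, 0.0791, 0.1426]
ft_force: [-4.9, -0.5, 1.8]
grip_force: 2.2
[[[0.65147747 0.0789998 ]]]
```

```bash
python3 -m inch '[{"x":0.05,"y":0.007,"z":0.007,"yaw":0,"claw":0},{"x":0.05,"y":0.007,"z":0.007,"yaw":0,"claw":0}]' | grep -E 'pos|force'
```

```text
tcp_pos: [0.6408, 0.0793, 0.1429]
ft_force: [-4.3, -0.9, 2.2]
grip_force: 2.3
```

```bash
python3 -m inch '[{"x":0.05,"y":0.007,"z":0.007,"yaw":0,"claw":0},{"x":0.05,"y":0.007,"z":0.007,"yaw":0,"claw":0}]' | grep -E 'pos|force'
```

```text
tcp_pos: [0.6429, 0.0796, 0.1432]
ft_force: [-4.6, -1.0, 1.7]
grip_force: 2.4
```

```bash
python3 -m inch '[{"x":0.05,"y":0.007,"z":0.007,"yaw":0,"claw":0},{"x":0.05,"y":0.007,"z":0.007,"yaw":0,"claw":0}]' | grep -E 'pos|force'
```

```text
tcp_pos: [0.6449, 0.0799, 0.1435]
ft_force: [-4.5, -0.3, 2.7]
grip_force: 2.5
```

```bash
python3 -m inch '[{"x":0.05,"y":0.007,"z":0.007,"yaw":0,"claw":0},{"x":0.05,"y":0.007,"z":0.007,"yaw":0,"claw":0}]' | grep -E 'pos|force'
```

```text
tcp_pos: [0.6469, 0.0802, 0.1438]
ft_force: [-4.8, -0.9, 2.9]
grip_force: 2.5
```

```bash
python3 -m inch '[{"x":0.05,"y":0.007,"z":0.007,"yaw":0,"claw":0},{"x":0.05,"y":0.007,"z":0.007,"yaw":0,"claw":0}]' | grep -E 'pos|force'
```

```text
tcp_pos: [0.6489, 0.0805, 0.1441]
ft_force: [-5.7, -1.2, 3.5]
grip_force: 2.6
```

```bash
python3 -m inch '[{"x":0.05,"y":0.007,"z":0.014,"yaw":0,"claw":0},{"x":0.05,"y":0.007,"z":0.014,"yaw":0,"claw":0}]' | grep -E 'pos|force'
```

```text
tcp_pos: [0.6515, 0.0808, 0.1445]
ft_force: [-2.2, -1.2, -1.1]
grip_force: 1.3
```

Relieving the downward drag dropped the push to about 2 N. I carry on in 2 mm steps.

```bash
python3 -m inch '[{"x":0.05,"y":0.007,"z":0.007,"yaw":0,"claw":0},{"x":0.05,"y":0.007,"z":0.008,"yaw":0,"claw":0}]' | grep -E 'pos|force'
```

```text
tcp_pos: [0.6532, 0.0811, 0.1448]
ft_force: [-3.0, 0.1, -1.5]
grip_force: 1.2
```

```bash
python3 -m inch '[{"x":0.05,"y":0.007,"z":0.007,"yaw":0,"claw":0},{"x":0.05,"y":0.007,"z":0.008,"yaw":0,"claw":0}]' | grep -E 'pos|force'
```

```text
tcp_pos: [0.6552, 0.0814, 0.1451]
ft_force: [-1.5, -0.4, -1.3]
grip_force: 1.0
```

```bash
python3 -m inch '[{"x":0.05,"y":0.007,"z":0.007,"yaw":0,"claw":0},{"x":0.05,"y":0.007,"z":0.008,"yaw":0,"claw":0}]' | grep -E 'pos|force'
```

```text
tcp_pos: [0.657, 0.0816, 0.1454]
ft_force: [-2.2, 0.8, -2.0]
grip_force: 0.9
```

```bash
python3 -m inch '[{"x":0.05,"y":0.007,"z":0.003,"yaw":0,"claw":0},{"x":0.05,"y":0.007,"z":0.004,"yaw":0,"claw":0}]' | grep -E 'pos|force'
```

```text
tcp_pos: [0.6589, 0.0819, 0.1456]
ft_force: [-3.2, -0.4, -0.2]
grip_force: 1.1
```

```bash
python3 -m inch '[{"x":0.05,"y":0.007,"z":0.007,"yaw":0,"claw":0},{"x":0.05,"y":0.007,"z":0.007,"yaw":0,"claw":0}]' | grep -E 'pos|force'
```

```text
tcp_pos: [0.6609, 0.0822, 0.1459]
ft_force: [-2.6, 0.9, -1.8]
grip_force: 1.0
```

```bash
python3 -m inch '[{"x":0.05,"y":0.007,"z":0.006,"yaw":0,"claw":0},{"x":0.05,"y":0.007,"z":0.006,"yaw":0,"claw":0}]' | grep -E 'pos|force'
```

```text
tcp_pos: [0.6629, 0.0824, 0.1462]
ft_force: [-2.4, 0.1, -1.6]
grip_force: 1.2
```

```bash
python3 -m inch '[{"x":0.05,"y":0.007,"z":0.006,"yaw":0,"claw":0},{"x":0.05,"y":0.007,"z":0.006,"yaw":0,"claw":0}]' | grep -E 'pos|force'
```

```text
tcp_pos: [0.6648, 0.0827, 0.1464]
ft_force: [-3.0, 0.4, -0.4]
grip_force: 1.4
```

```bash
python3 -m inch '[{"x":0.05,"y":0.007,"z":0.007,"yaw":0,"claw":0},{"x":0.05,"y":0.007,"z":0.007,"yaw":0,"claw":0}]' | grep -E 'pos|force'
```

```text
tcp_pos: [0.6669, 0.083, 0.1467]
ft_force: [-2.7, -0.3, 0.7]
grip_force: 1.5
```

```bash
python3 -m inch '[{"x":0.05,"y":0.007,"z":0.007,"yaw":0,"claw":0},{"x":0.05,"y":0.007,"z":0.007,"yaw":0,"claw":0}]' | grep -E 'pos|force'
```

```text
tcp_pos: [0.6689, 0.0833, 0.1469]
ft_force: [-2.9, -0.1, 0.9]
grip_force: 1.7
```

```bash
python3 -m inch '[{"x":0.05,"y":0.007,"z":0.008,"yaw":0,"claw":0},{"x":0.05,"y":0.007,"z":0.008,"yaw":0,"claw":0}]' | grep -E 'pos|force'
```

```text
tcp_pos: [0.671, 0.0836, 0.1473]
ft_force: [-3.5, -0.5, 0.2]
grip_force: 1.6
```

```bash
python3 -m inch '[{"x":0.05,"y":0.007,"z":0.007,"yaw":0,"claw":0},{"x":0.05,"y":0.007,"z":0.007,"yaw":0,"claw":0}]' | grep -E 'pos|force'
```

```text
tcp_pos: [0.6729, 0.0838, 0.1476]
ft_force: [-3.6, -1.2, 0.3]
grip_force: 1.7
```

```bash
python3 -m inch '[{"x":0.05,"y":0.007,"z":0.007,"yaw":0,"claw":0},{"x":0.05,"y":0.007,"z":0.007,"yaw":0,"claw":0}]' | grep -E 'pos|force'
```

```text
tcp_pos: [0.6749, 0.0841, 0.1478]
ft_force: [-3.8, -0.1, 0.7]
grip_force: 1.7
```

```bash
python3 -m inch '[{"x":0.05,"y":0.007,"z":0.007,"yaw":0,"claw":0},{"x":0.05,"y":0.007,"z":0.007,"yaw":0,"claw":0}]' | grep -E 'pos|force'
```

```text
tcp_pos: [0.6769, 0.0844, 0.1481]
ft_force: [-3.5, 0.4, 0.3]
grip_force: 1.8
```

```bash
python3 -m inch '[{"x":0.05,"y":0.007,"z":0.007,"yaw":0,"claw":0},{"x":0.05,"y":0.007,"z":0.007,"yaw":0,"claw":0}]' | grep -E 'pos|force'
```

```text
tcp_pos: [0.6787, 0.0847, 0.1484]
ft_force: [-4.4, -0.8, 1.0]
grip_force: 2.1
```

```bash
python3 -m inch '[{"x":0.05,"y":0.007,"z":0.007,"yaw":0,"claw":0}]' | grep -E 'pos|force'
```

```text
tcp_pos: [0.6797, 0.0848, 0.1485]
ft_force: [-5.2, -1.7, 1.5]
grip_force: 2.2
```

```bash
python3 -m inch '[{"x":0.05,"y":0.007,"z":0.007,"yaw":0,"claw":0}]' | grep -E 'pos|force'
```

```text
tcp_pos: [0.6807, 0.0849, 0.1487]
ft_force: [-5.5, -0.1, 0.9]
grip_force: 2.3
```

```bash
python3 -m inch '[{"x":0.05,"y":0.007,"z":0.007,"yaw":0,"claw":0}]' | grep -E 'pos|force'
```

```text
tcp_pos: [0.6818, 0.0851, 0.1488]
ft_force: [-5.1, -1.1, 1.6]
grip_force: 2.4
```

```bash
python3 -m inch '[{"x":0.05,"y":0.007,"z":0.007,"yaw":0,"claw":0}]' | grep -E 'pos|force'
```

```text
tcp_pos: [0.6821, 0.0851, 0.1488]
ft_force: [-6.5, -0.9, 3.4]
grip_force: 3.6
```

The motion lagged and the force jumped, so this looks like the buffer. I hold a row to read it.

```bash
python3 -m inch '[{"x":0,"y":0,"z":0,"yaw":0,"claw":0},{"x":0,"y":0,"z":0,"yaw":0,"claw":0}]' | grep -E 'clock|pos|force'
```

```text
clock: 22.68
tcp_pos: [0.6821, 0.0851, 0.1488]
ft_force: [-6.4, -0.8, 2.8]
grip_force: 3.2
```

```bash
python3 -m inch '[{"x":0.025,"y":0.004,"z":0.003,"yaw":0,"claw":0},{"x":0,"y":0,"z":0,"yaw":0,"claw":0}]' | grep -E 'clock|pos|force'
```

```text
clock: 22.92
tcp_pos: [0.6822, 0.0851, 0.1488]
ft_force: [-7.3, -0.7, 2.9]
grip_force: 3.6
```

Home: the arm is arrested against the stop at about 7 N. I back off and lift clear.

```bash
python3 -m inch '[{"x":-0.1,"y":-0.014,"z":-0.014,"yaw":0,"claw":0},{"x":-0.3,"y":-0.043,"z":-0.04,"yaw":0,"claw":0},{"x":-0.8,"y":-0.11,"z":-0.05,"yaw":0,"claw":0},{"x":-1,"y":-0.14,"z":0.3,"yaw":0,"claw":0},{"x":-0.5,"y":-0.07,"z":1,"yaw":0,"claw":0},{"x":0,"y":0,"z":1,"yaw":0,"claw":0},{"x":0,"y":0,"z":1,"yaw":0,"claw":0},{"x":0,"y":0,"z":0.5,"yaw":0,"claw":0},{"x":0,"y":0,"z":0,"yaw":0,"claw":0},{"x":0,"y":0,"z":0,"yaw":0,"claw":0}]'|grep -E 'clock|pos|force'
python3 - <<'E'
from h import *
w=snap('wrist','w8');b=snap('scene','b8')
o=np.vstack([cv2.resize(w,(400,300)),cv2.resize(b[120:300,90:330],(400,300))]); cv2.imwrite('pics/f.png',o[:,:,::-1])
E
```

```text
clock: 24.18
tcp_pos: [0.6292, 0.0778, 0.2222]
ft_force: [0.3, 0.1, -0.3]
grip_force: 0.0
```

View pics/f.png

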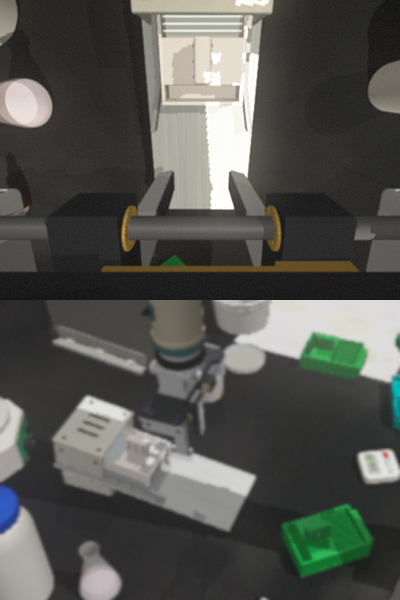

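The wrist half shows the cassette square between the rails, its front part under the hood, rear edge at (202,103). The scene half shows the gripper clear and the bystanders standing. Now a quick check of the rear position, then I hand it in.

Run:
```python
from h import *
p=at('w8',(259,133),.010+.158*.1395+.034); print('rear top',p,'along',(p[:2]-[.5407,.0643])@[.99,.142]) 
print(robot.sense()['ft_force'],robot.close_job())
```

```text
rear top [0.69238856 0.08571845 0.066041  ] along 0.15321309507862887
the job is handed in; nothing more can be done
[0.0856682  0.4042916  0.40408078] None
```

The white cassette was set on the bare deck, let go, and pushed from behind until it came up against the stop at about 7 N. It was left resting there with the gripper clear, and I handed the job in at about 24 s. I judged it home by feel and by the final pictures, because the tongue and buffer readings are not reported.

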